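# Tighten the hardie clamp with the long arm of the hex key

## Task

The clamp screw of the hardie (the upright glass-splitting chisel) was run in with the hex key's long arm in its socket and has now gone stiff. Pull the key out, flip it over, push its short arm fully home in the socket, swing the long arm round clockwise (down on the right) until the screw comes up solid, and pull it up firmly to about 1.4 N m without overstraining it. Then draw the key out and lay it flat on the bench, leaving the two foil rolls and the layout block where they are.

Things in the scene. Friction and masses are not known exactly. Their poses are not given: they have to be found in the camera images.
- hex_key: Dark steel L-shaped hex key, 14 mm across flats, arms 140 and 56 mm overall, 0.16 kg. Origin where the arms' axes meet; +x along the long arm, +y along the short arm. Two flats of the long arm face +y and -y (pinch there). It starts with the long arm 21 mm deep in the screw's socket, loose in the play, short arm to the left and a little down. Drawn from far out on the long arm it cocks and jams.
- long_end (a point): Middle of the end face of the key's long arm, 133 mm from the key's origin along its +x; the rim is bevelled.
- short_end (a point): Middle of the end face of the key's short arm, 49 mm from the key's origin along its +y; the rim is bevelled.
- hardie_holder: Fixed block of wood 120 x 120 x 58 mm with a steel split clamp on it that holds an upright chisel (top at 145 mm). Origin under its centre, z up. A steel cap screw's head, 27 mm wide, looks along -x; the middle of its face lies at x -72, y -22, z 86 mm, but y and z by up to 1.5 mm otherwise, as the screw sits in a clearance hole. Front of the wood at x -60, of the clamp at x -46; its right side at y -44.
- clamp_screw (a joint): Angle of the screw, rad: 0 as found, + tightens (clockwise facing its head). It turns stiffly at 0.55 to 0.8 N m, stays where left, and stops solid at 0.70; firm there is 1.4 N m, over 2 N m is too much. Hex socket 15.3 mm across flats, 22 mm deep; at angle q the seated key's long arm points right (holder's -y), (0.35 - q) rad above level, with 0.1 rad of play (or any 60 deg on).
- copper_roll: Roll of copper foil tape lying flat, 61 mm wide, 7 mm high; origin under its centre. Bystander.
- black_roll: Roll of black-backed foil tape lying flat, 55 mm wide, 7 mm high; origin under its centre. Bystander.
- layout_block: Plain aluminium layout block 22 x 70 x 18 mm, long along its y; origin under its centre. Bystander.

How it is judged:
On the way, in this order (a step that is already met when the one before it is completed fails the run):
1. the key's long arm is drawn out of the screw, 8 mm clear of its head (x of long_end in the frame of hardie_holder below -0.08 m), for 0.1 s.
2. the flipped key's short arm is at least 12 mm deep in the socket and square to the screw (within 0.15 rad), the screw not yet turned by 0.25 rad (x of short_end in the frame of hardie_holder above -0.06 m and y of short_end in the frame of hardie_holder between -0.028 and -0.016 m and z of short_end in the frame of hardie_holder between 0.08 and 0.092 m and angle between the y axis of hex_key and the x axis of hardie_holder, either way round below 0.15 rad and value of joint clamp_screw below 0.25 rad), for 0.2 s.
3. with the short arm still in its socket, the screw is at its stop (past 0.62 rad) and pulled up firmly (contact forces between key and screw sum to over 140 N, about 1.05 N m) (x of short_end in the frame of hardie_holder above -0.06 m and y of short_end in the frame of hardie_holder between -0.028 and -0.016 m and z of short_end in the frame of hardie_holder between 0.08 and 0.092 m and value of joint clamp_screw above 0.62 rad and contact force between hex_key and clamp_screw above 140 N), for 0.1 s.
At the end, for the whole second after the job is handed in: the screw is still tight (past 0.60 rad) and the key lies flat on the bench: its bend and both ends lower than 20 mm, at rest (value of joint clamp_screw above 0.6 rad and height (world z) of each of hex_key, long_end, short_end below 0.02 m and linear speed of hex_key below 0.02 m/s); the robot touches nothing.
It fails at once if the key is forced in the screw: the contact forces between them sum to over 300 N, about 2.2 N m (contact force between hex_key and clamp_screw above 300 N).
It fails at once if a foil roll or the layout block is moved by over 15 mm (distance of any of copper_roll, black_roll, layout_block from where it was at the start of the episode above 0.015 m).
It also fails if it takes over 58 s, if anything falls off the work surface, if the arm or the gripper's body presses on something with over 40 N, if the wrist force passes 120 N, or if a joint passes its speed limit or range.

## Robot

A 6-joint arm with a two-finger parallel gripper is mounted at the origin on a cart in front of the work surface, level with it; the furniture and walls round the work are solid. World frame = base frame: x ahead of the robot, y to its left, z up, the work surface at z = 0. Lengths are in m, angles in rad, forces in N, time in s.
With the tool pointing down it reaches from about 0.35 to 0.85 m from the base axis. Payload 8.1 kg.
Tool frame: the origin (TCP) lies at the very end of the fingers, on their centre line; the grasp point (between the pads) lies 19 mm behind it; z points along the fingers, y is the line along which they close (so a half turn about z gives the same grasp; the last joint's range is limited). The gripper opens to 85 mm and grips with 20 to 120 N. Pads are 22 mm wide; open, the fingers measure 114 mm over their backs; the gripper's body (76 mm by 85 mm) begins 54 mm behind the grasp point. The pads swing forward as they close: fully open they stand 13 mm farther back than shut.
Start: joints at [-1.224, 0.13, 1.488, -0, 1.523, -0.085], TCP at [0.251, -0.545, 0.231] pointing down, gripper open.
Joint ranges: [-2.96, 2.96], [-0.89, 2.26], [0.02, 2.5], [-1.34, 4.48], [0, 2.73], [-2.66, 2.66]. Speed limits (rad/s): [2.39, 2.39, 2.79, 3.14, 3.14, 3.14].

## Interface

Orientations are given as a rotation vector (axis times angle).
In Python, from workcell import manip gives the robot as it stands.
- The arm moves only by the tool drive_tool, never from a script. Its argument "deltas" is one flat list of numbers, 7 for each row, row after row: the turn, a rotation vector about the tool's x, y, z in rad, then the shift along the tool's x, y, z in m, then the closure, from 0 (fully open) to 1 (shut). In form: [rx, ry, rz, dx, dy, dz, hand, rx, ry, rz, dx, dy, dz, hand, ...]. A call has 1 to 12 rows; each row shifts and turns the commanded pose from where the row before left it, along the tool's axes as they then stand; what a row does not reach is not made up. A row lasts 1/10 s, in which the tool goes at most 50 mm and 8.59 degrees, less where a joint would pass 70% of its speed; a pose out of reach is approached as far as the arm can. A call with a gripper value outside its range is refused whole. The fingers move at their own pace and stop on an object; the grip force is fixed at half the most. Time passes only in rows, so rows that do not move let the fingers close. It gives the time, the measured TCP pose, the force, the opening and the grip force at its end, in the units of the state.
- manip.read_state(): the state, without advancing time (a new reading comes with each control period).
- manip.get_image(name): name is "scene" or "side" or "wrist"; returns the picture (400x640x3 uint8, red, green, blue); there is no depth.
- manip.camera_model(name): a dict with "fx", "fy", "cx", "cy" (pixels), "eye" and "rotation" of the camera in the world; the wrist camera has in their place "tool_from_camera" (4x4, takes a point from camera to tool coordinates, whose origin is the TCP and whose axes are the flange's). Camera axes: x right, y down, z forward; pixel columns grow to the right and rows downward; lengths in m; the calibration is good to about 2 mm. The wrist camera is an equidistant fisheye: a pixel r from the principal point sees the ray r / f radians off the axis. A picture is of the moment at which its call begins: read the wrist's pose just before it. camera_model takes no time and is no camera call.
- manip.job_done(): hands the job in; it is judged then, once.
Trained networks look in the newest picture that a camera, given by its name, has taken for a name from the list of things; names that differ only in an ending like _2 or _b are one class to them, and where a whole thing is asked for, a point or a joint stands for the part that bears it (a point fixed in the world has none). Each returns a list of dicts, best first, with "conf" (0 to 1); they miss things now and then, are a little off and sometimes report something else, mostly with a low value. They report only what shows in the picture. A call takes as long as a camera call.
- manip.recognise(camera, target): "location" ([x, y, z] in m, in world coordinates, good to about 4 mm: the middle of the surface that is visible of it).
- manip.masks_of(camera, target): "region" (400x640 bool, what is visible of it).
- manip.pinpoint(camera, target): "location" ([x, y, z] in m, in world coordinates, good to about 4 mm: a listed point, or the origin of a listed thing).
The state is a dict: "time": time; "joints": joint angles; "qd": joint speeds; "effort": joint torques, N m; "eef_pos": TCP position; "tool_rot": TCP orientation; "ft_force": force on the tool from outside, world axes, zero at the start; "moment": the same for the moment, N m; "gripper_width": finger opening in m; "finger_force": force on a finger pad.
Only numpy, scipy, OpenCV 4.12 (cv2) and the standard library are available. Lean on these libraries where they do the work, as an engineer would, in place of code of your own. Each camera call takes 0.05 s, during which the arm holds its last target. There are 200 camera calls.

## Working session

There is one attempt and no reset: what is moved stays moved. The work goes in short steps, Python scripts to look and compute and a tool call to move; the robot and the scene stay as the last step left them, time stands still between calls to the robot, and variables do not carry over. Pictures are saved under pics/ and viewed, at most 10 in all, crops included, and the job is handed in when it is done.

Besides the shell and the picture viewer there is one more tool, called as name(argument=value, ...) on one line, values as JSON. drive_tool: Moves the arm, as the interface text tells. Its arguments: {"type":"object","properties":{"deltas":{"type":"array","items":{"type":"number"}}},"required":["deltas"]}

```bash
mkdir -p pics; ls; python3 - <<'E'
from workcell import manip
import cv2,numpy as np
s=manip.read_state();print(s)
for c in ["scene","side"]:
    im=manip.get_image(c);cv2.imwrite(f"pics/{c}0.png",im[:,:,::-1])
    m=manip.camera_model(c);print(c,m['eye'],np.round(m['rotation'],3).tolist(),m['fx'],m['cx'],m['cy'])
    for t in ["hex_key","long_end","short_end","hardie_holder","copper_roll","black_roll","layout_block","clamp_screw"]:
        try:
            r=manip.pinpoint(c,t) if t!="clamp_screw" else manip.recognise(c,t)
            print(c,t,[(np.round(d['location'],4).tolist(),round(d['conf'],2)) for d in r[:2]])
        except Exception as e: print(t,e)
print(manip.camera_model("wrist"))
E
```

```text
pics
{'time': 0.0, 'joints': array([-1.22440559e+00,  1.31195912e-01,  1.48926953e+00, -3.84835486e-06,
        1.52302332e+00, -8.53943150e-02]), 'qd': array([ 0.00012454, -0.00080372,  0.00200232,  0.0009478 , -0.0016237 ,
        0.00041679]), 'effort': array([-2.04649863e-03, -5.69404936e+01, -5.00551021e+01, -4.16535431e-04,
        1.44897838e-02,  1.96213712e-07]), 'eef_pos': array([ 0.2509281 , -0.54439656,  0.23022905]), 'tool_rot': array([-3.06682648e+00, -6.72587496e-01,  3.93324936e-04]), 'ft_force': array([ 0.09385026,  0.4637592 , -0.61687559]), 'moment': array([ 0.0003848 , -0.00086484, -0.00722846]), 'finger_force': 0.0, 'gripper_width': 0.08519075945722238}
scene [-0.1751076   0.56355971  0.78019624] [-1.043, 2.282, -1.117] 506.9373937033331 327.5903892720229 194.66799661864516
scene hex_key [([0.4456, -0.0707, 0.0802], 0.59)]
scene long_end [([0.5793, -0.0626, 0.0893], 0.65)]
scene short_end [([0.4454, -0.0243, 0.055], 0.95)]
scene hardie_holder [([0.6263, -0.0339, 0.004], 0.85)]
scene copper_roll [([0.4107, 0.1476, 0.0007], 0.93)]
scene black_roll [([0.6419, -0.222
[... 456 characters left out ...]
-0.0404, 0.0029], 0.7)]
side copper_roll [([0.4092, 0.146, 0.0009], 0.67), ([0.6313, -0.039, 0.001], 0.36)]
side black_roll [([0.6402, -0.2213, 0.0011], 0.67)]
side layout_block [([0.4319, -0.2155, 0.0041], 0.57)]
side clamp_screw []
{'fx': 309.70691628693146, 'fy': 309.70691628693146, 'cx': 317.30057833574745, 'cy': 197.88553292608663, 'tool_from_camera': array([[-3.44225891e-04, -9.48864637e-01, -3.15683040e-01,
         8.08905874e-02],
       [ 9.99999409e-01, -6.52072454e-04,  8.69551952e-04,
        -5.81053746e-04],
       [-1.03093531e-03, -3.15682554e-01,  9.48864301e-01,
        -1.42254479e-01],
       [ 0.00000000e+00,  0.00000000e+00,  0.00000000e+00,
         1.00000000e+00]])}
```

View pics/scene0.png

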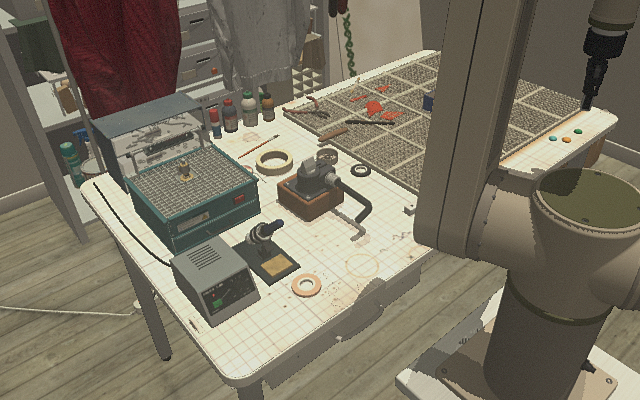

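View pics/side0.png

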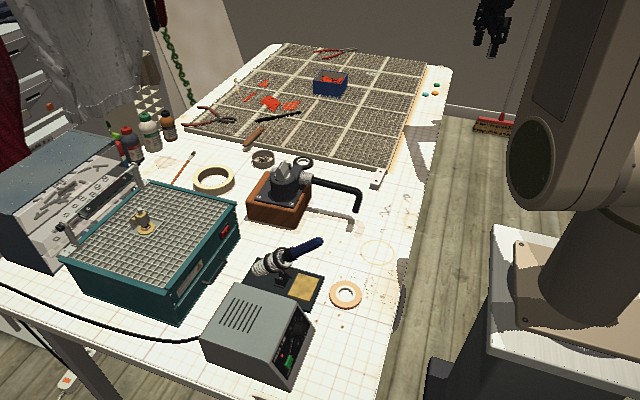

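The key (side view) runs from the clamp screw near (312,180) to its bend near (358,190), with the short arm hanging to (357,212). The rolls are at (346,294) and (263,158). The dark stick in the wrist view next should confirm the yaw and roll.

```bash
cat > h.py <<'E'
from workcell import manip
import numpy as np, cv2
from scipy.spatial.transform import Rotation as R
def cur():
    s=manip.read_state(); return R.from_rotvec(s['tool_rot']),np.array(s['eef_pos']),s
def holder(yaw): return R.from_euler('z',yaw)
def start_rot(yaw,roll,pitch=0):   # tool pinching key in first state; tool x=-Xh, y=key y
    Rk=holder(yaw)*R.from_euler('y',pitch)*R.from_euler('x',-roll)   # key frame
    return Rk*R.from_matrix(np.array([[-1,0,0],[0,1,0],[0,0,-1.]]))  # tool x=-kx,y=ky,z=-kz
def rows(R0,p0,R1,p1,n,hand,dec=4):
    """n equal steps, both interpolated; prints tool-frame rows (shift in tool axes before turn)"""
    rv=(R0.inv()*R1).as_rotvec(); out=[]
    for i in range(n):
        Ra=R0*R.from_rotvec(rv*i/n)
        out.append(np.r_[rv/n,Ra.inv().apply((p1-p0)/n),hand].round(dec).tolist())
    return out
def show(rs):
    for k in range(0,len(rs),12): print(sum(rs[k:k+12],[]))
E
python3 - <<'E'
from h import *
R0,p0,s=cur()
yaw,roll=.049,.40
R1=start_rot(yaw,roll)
k0=np.array([.448,-.070,.0775]);le=np.array([.580,-.0636,.087])
g=k0+(le-k0)*85/133
print(g, R1.as_matrix().round(2))
p1=g+R1.apply([0,0,-.10])
print(p1,(R0.inv()*R1).as_rotvec())
# 6 pure translation rows (up-front), then rest
pm=p0+(p1-p0)*.5; 
n=24
show([[*r] for r in rows(R0,p0,R1,p1,n,0,3)])
print(p0,s['joints'])
E
```

```text
[ 0.5323609  -0.06590977  0.08357143] [[-1.   -0.05  0.02]
 [-0.05  0.92 -0.39]
 [ 0.   -0.39 -0.92]]
[ 0.53045352 -0.02701468  0.17567753] [ 0.10643257 -0.54913001 -2.70932433]
[0.004, -0.023, -0.113, 0.02, -0.015, 0.002, 0.0, 0.004, -0.023, -0.113, 0.021, -0.012, 0.002, 0.0, 0.004, -0.023, -0.113, 0.022, -0.01, 0.001, 0.0, 0.004, -0.023, -0.113, 0.023, -0.007, 0.001, 0.0, 0.004, -0.023, -0.113, 0.024, -0.005, 0.0, 0.0, 0.004, -0.023, -0.113, 0.025, -0.002, -0.0, 0.0, 0.004, -0.023, -0.113, 0.025, 0.001, -0.001, 0.0, 0.004, -0.023, -0.113, 0.024, 0.004, -0.001, 0.0, 0.004, -0.023, -0.113, 0.024, 0.006, -0.002, 0.0, 0.004, -0.023, -0.113, 0.023, 0.009, -0.002, 0.0, 0.004, -0.023, -0.113, 0.022, 0.011, -0.003, 0.0, 0.004, -0.023, -0.113, 0.02, 0.014, -0.003, 0.0]
[0.004, -0.023, -0.113, 0.018, 0.016, -0.004, 0.0, 0.004, -0.023, -0.113, 0.016, 0.018, -0.004, 0.0, 0.004, -0.023, -0.113, 0.014, 0.02, -0.005, 0.0, 0.004, -0.023, -0.113, 0.012, 0.021, -0.005, 0.0, 0.004, -0.023, -0.113, 0.009, 0.022, -0.006, 0.0, 0.004, -0.023, -0.113, 0.006, 0.023, -0.006, 0.0, 0.004, -0.023, -0.113, 0.004, 0.024, -0.006, 0.0, 0.004, -0.023, -0.113, 0.001, 0.024, -0.006, 0.0, 0.004, -0.023, -0.113, -0.002, 0.024, -0.006, 0.0, 0.004, -0.023, -0.113, -0.005, 0.023, -0.006, 0.0, 0.004, -0.023, -0.113, -0.008, 0.023, -0.006, 0.0, 0.004, -0.023, -0.113, -0.01, 0.022, -0.006, 0.0]
[ 0.2511429  -0.54492926  0.2313367 ] [-1.22436763e+00  1.30356899e-01  1.48816596e+00 -7.98324577e-06
  1.52301658e+00 -8.54247918e-02]
```

drive_tool(deltas=[0.004,-0.023,-0.113,0.02,-0.015,0.002,0,0.004,-0.023,-0.113,0.021,-0.012,0.002,0,0.004,-0.023,-0.113,0.022,-0.01,0.001,0,0.004,-0.023,-0.113,0.023,-0.007,0.001,0,0.004,-0.023,-0.113,0.024,-0.005,0,0,0.004,-0.023,-0.113,0.025,-0.002,0,0,0.004,-0.023,-0.113,0.025,0.001,-0.001,0,0.004,-0.023,-0.113,0.024,0.004,-0.001,0,0.004,-0.023,-0.113,0.024,0.006,-0.002,0,0.004,-0.023,-0.113,0.023,0.009,-0.002,0,0.004,-0.023,-0.113,0.022,0.011,-0.003,0,0.004,-0.023,-0.113,0.02,0.014,-0.003,0])

```text
time: 2.1
eef_pos: [0.3905, -0.2846, 0.2039]
tool_rot: [1.928, 2.432, -0.405]
ft_force: [0.4, -0.5, 0.0]
gripper_width: 0.0854
finger_force: 0.0
```

drive_tool(deltas=[0.004,-0.023,-0.113,0.018,0.016,-0.004,0,0.004,-0.023,-0.113,0.016,0.018,-0.004,0,0.004,-0.023,-0.113,0.014,0.02,-0.005,0,0.004,-0.023,-0.113,0.012,0.021,-0.005,0,0.004,-0.023,-0.113,0.009,0.022,-0.006,0,0.004,-0.023,-0.113,0.006,0.023,-0.006,0,0.004,-0.023,-0.113,0.004,0.024,-0.006,0,0.004,-0.023,-0.113,0.001,0.024,-0.006,0,0.004,-0.023,-0.113,-0.002,0.024,-0.006,0,0.004,-0.023,-0.113,-0.005,0.023,-0.006,0,0.004,-0.023,-0.113,-0.008,0.023,-0.006,0,0.004,-0.023,-0.113,-0.01,0.022,-0.006,0])

```text
time: 3.3
eef_pos: [0.5307, -0.0249, 0.1744]
tool_rot: [-0.087, 3.06, -0.621]
ft_force: [0.5, -0.2, 0.1]
gripper_width: 0.0854
finger_force: 0.0
```

```bash
cat >> h.py <<'E'
def wcam():
    m=manip.camera_model("wrist"); Rt,p,s=cur(); T=np.eye(4);T[:3,:3]=Rt.as_matrix();T[:3,3]=p
    return m,T@m['tool_from_camera']
def proj(m,W,P):
    q=np.linalg.inv(W)@np.r_[P,1]; r=np.hypot(q[0],q[1]); th=np.arctan2(r,q[2])
    return np.array([m['cx']+m['fx']*th*q[0]/r, m['cy']+m['fy']*th*q[1]/r])
def ray(m,W,u):
    d=np.array([(u[0]-m['cx'])/m['fx'],(u[1]-m['cy'])/m['fy']]);th=np.hypot(*d)
    v=np.r_[np.sin(th)*d/th,np.cos(th)]; return W[:3,3],W[:3,:3]@v
E
python3 - <<'E'
from h import *
m,W=wcam(); R0,p0,s=cur()
im=manip.get_image("wrist"); cv2.imwrite("pics/w1.png",im[:,:,::-1])
print(s['time'],p0,s['joints'].round(3),R0.as_rotvec())
for t in ["hex_key","long_end","short_end","hardie_holder"]:
    print(t,[(np.round(d['location'],4).tolist(),round(d['conf'],2)) for d in manip.pinpoint("wrist",t)[:2]])
for t in ["clamp_screw","hex_key"]:
    print(t,[(np.round(d['location'],4).tolist(),round(d['conf'],2)) for d in manip.recognise("wrist",t)[:2]])
k=manip.masks_of("wrist","hex_key")
if k: np.save("k.npy",k[0]['region']); print(k[0]['region'].sum())
E
```

```text
3.3 [ 0.53067155 -0.02494087  0.17438457] [ 0.125  0.008  1.776 -0.406  1.396 -1.423] [-0.08691924  3.06035056 -0.62063937]
hex_key [([0.4437, -0.0686, 0.0812], 0.74)]
long_end []
short_end [([0.4434, -0.0249, 0.0591], 0.91)]
hardie_holder [([0.6252, -0.0408, 0.0022], 0.64)]
clamp_screw [([0.5646, -0.0611, 0.0974], 0.89)]
hex_key [([0.4765, -0.0638, 0.079], 0.6)]
3528
```

View pics/w1.png

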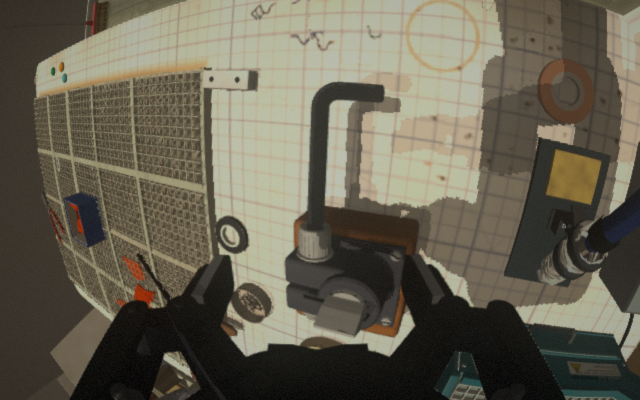

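Wrist view: long arm runs from the screw head (316,235) up to the bend (322,90), short end at (383,93); black roll at (232,234), layout block (230,79), copper roll (567,90).

```bash
python3 - <<'E'
from h import *
im=cv2.imread("pics/w1.png")
cv2.imwrite("pics/w1c.png",cv2.resize(im[70:350,270:440],None,fx=3,fy=2.1,interpolation=cv2.INTER_CUBIC) if 0 else cv2.resize(im[195:345,270:440],None,fx=4,fy=4,interpolation=cv2.INTER_CUBIC))
m,W=wcam(); k=np.load("k.npy"); print(W[:3,3])
def onplane(u,z): o,d=ray(m,W,u); return o+d*(z-o[2])/d[2]
P=[]
for v in range(115,226,10):
    x=np.where(k[v])[0]; x=x[x<345]
    if len(x): u=[x.mean(),v]; q=onplane(u,.083); P.append(q); print(v,x.min(),x.max(),q.round(4))
P=np.array(P); print(np.polyfit(P[:,0],P[:,1],1))
for v in range(75,112,4):
    x=np.where(k[v])[0]; print(v,x.min() if len(x) else 0,x.max() if len(x) else 0)
E
```

```text
[0.44477706 0.02486836 0.30498464]
115 311 329 [ 0.4639 -0.0663  0.083 ]
125 311 329 [ 0.4717 -0.0659  0.083 ]
135 310 328 [ 0.4797 -0.0664  0.083 ]
145 309 326 [ 0.4877 -0.0672  0.083 ]
155 309 327 [ 0.4957 -0.0664  0.083 ]
165 309 325 [ 0.5039 -0.0669  0.083 ]
175 308 325 [ 0.5122 -0.0669  0.083 ]
185 308 324 [ 0.5207 -0.067   0.083 ]
195 308 324 [ 0.5292 -0.0666  0.083 ]
205 308 324 [ 0.538  -0.0662  0.083 ]
215 307 323 [ 0.5471 -0.0667  0.083 ]
225 307 323 [ 0.5563 -0.0663  0.083 ]
[-0.00161438 -0.065741  ]
75 0 0
79 0 0
83 328 369
87 320 383
91 317 384
95 314 383
99 313 383
103 312 331
107 311 329
111 311 329
```

View pics/w1c.png

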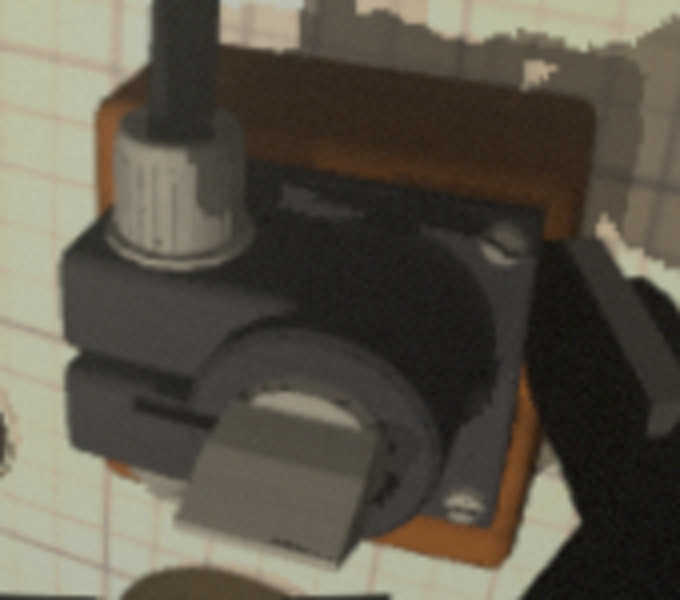

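Crop: screw face at crop (185,120) → image (316,225); wood block front edges run slightly down to the right. I'll project a model to settle the holder yaw.

```bash
python3 - <<'E'
from h import *
m,W=wcam()
for yaw in (0,.03,.06):
  H=holder(yaw); f=np.array([.5585,-.0645,0]); o=f-H.apply([-.072,-.022,0])
  print(yaw,o.round(4))
  for n,P in dict(fbR=[-.06,-.06,0],fbL=[-.06,.06,0],ftR=[-.06,-.06,.058],ftL=[-.06,.06,.058],btL=[.06,.06,.058],btR=[.06,-.06,.058],face=[-.072,-.022,.086],clampR=[-.046,-.044,.1]).items():
    u=proj(m,W,o+H.apply(P)); print(n,u.round(1),((u-[270,195])*4).round())
E
```

```text
0 [ 0.6305 -0.0425  0.    ]
fbR [314.3 202.7] [177.  31.]
fbL [419.6 222.8] [598. 111.]
ftR [290.7 221.1] [ 83. 104.]
ftL [413.3 247.3] [573. 209.]
btL [390.8 343.2] [483. 593.]
btR [290.4 313.9] [ 82. 475.]
face [315.4 229. ] [182. 136.]
clampR [284.7 256.6] [ 59. 247.]
0.03 [ 0.6298 -0.0404  0.    ]
fbR [314.5 203.7] [178.  35.]
fbL [420.3 220.7] [601. 103.]
ftR [291.  222.2] [ 84. 109.]
ftL [414.1 244.9] [577. 200.]
btL [394.7 342.4] [499. 590.]
btR [293.5 315.6] [ 94. 482.]
face [315.4 229. ] [182. 136.]
clampR [285.5 257.5] [ 62. 250.]
0.06 [ 0.6291 -0.0382  0.    ]
fbR [314.8 204.7] [179.  39.]
fbL [420.9 218.6] [604.  94.]
ftR [291.4 223.3] [ 86. 113.]
ftL [414.9 242.5] [580. 190.]
btL [398.6 341.6] [515. 586.]
btR [296.6 317.2] [106. 489.]
face [315.4 229. ] [182. 136.]
clampR [286.3 258.3] [ 65. 253.]
```

```bash
python3 - <<'E'
from h import *
R0,p0,s=cur(); R1=start_rot(.045,.42,-.05); g=np.array([.531,-.0662,.0845])
pa=g+R1.apply([0,0,-.06]); pb=g+R1.apply([0,0,.015])
show(rows(R0,p0,R1,pa,4,0)); print(R1.inv().apply(pb-pa), pb)
E
```

```text
[0.005, -0.0092, 0.0056, 0.001, 0.0, 0.0096, 0.0, 0.005, -0.0092, 0.0056, 0.001, 0.0001, 0.0096, 0.0, 0.005, -0.0092, 0.0056, 0.0011, 0.0001, 0.0096, 0.0, 0.005, -0.0092, 0.0056, 0.0012, 0.0002, 0.0096, 0.0]
[-3.60773409e-18  1.80525032e-17  7.50000000e-02] [ 0.53195898 -0.07227942  0.07082078]
```

drive_tool(deltas=[0.005,-0.0092,0.0056,0.001,0,0.0096,0,0.005,-0.0092,0.0056,0.001,0,0.0096,0,0.005,-0.0092,0.0056,0.0011,0,0.0096,0,0.005,-0.0092,0.0056,0.0012,0.0002,0.0096,0,0,0,0,0,0,0.015,0,0,0,0,0,0,0.015,0,0,0,0,0,0,0.015,0,0,0,0,0,0,0.015,0,0,0,0,0,0,0.015,0,0,0,0,0,0,0,0,0,0,0,0,0,0,0])

```text
time: 4.8
eef_pos: [0.532, -0.0719, 0.0701]
tool_rot: [-0.055, 3.016, -0.641]
ft_force: [0.8, 0.6, 1.4]
gripper_width: 0.0851
finger_force: 0.0
```

```bash
python3 - <<'E'
from h import *
R0,p0,s=cur();print(s['ft_force'],s['moment'])
R1=start_rot(.045,.42,-.05);print((R0.inv()*R1).as_rotvec().round(4), R0.inv().apply(np.array([ 0.53196,-0.07228,0.07082])-p0))
im=manip.get_image("wrist"); cv2.imwrite("pics/w2.png",im[:,:,::-1])
k=manip.masks_of("wrist","hex_key")
if k:
    k=k[0]['region']
    for v in range(60,300,20):
        x=np.where(k[v])[0]; print(v,(x.min(),x.max()) if len(x) else 0)
E
```

```text
[0.83183192 0.6147982  1.449434  ] [ 0.19429187  0.04637678 -0.01249775]
[ 0.     -0.0005  0.0023] [ 3.74400387e-05 -6.37057360e-04 -4.68716477e-04]
60 0
80 (np.int64(329), np.int64(441))
100 (np.int64(311), np.int64(443))
120 (np.int64(307), np.int64(340))
140 (np.int64(305), np.int64(340))
160 (np.int64(305), np.int64(339))
180 (np.int64(306), np.int64(338))
200 (np.int64(306), np.int64(338))
220 (np.int64(306), np.int64(336))
240 (np.int64(306), np.int64(336))
260 (np.int64(306), np.int64(335))
280 (np.int64(306), np.int64(334))
```

View pics/w2.png

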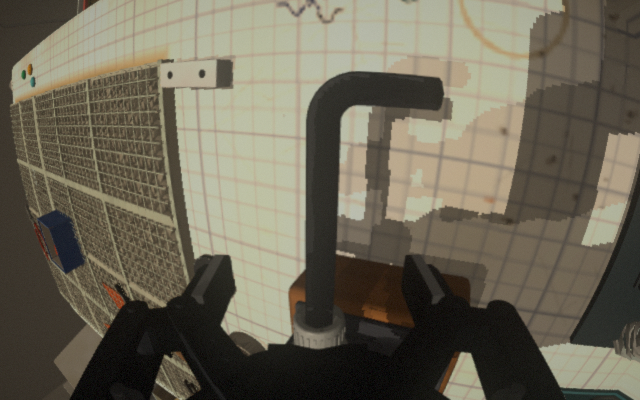

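The key is centred between the open fingers (x≈320 at rows 120–280), aligned with the tool. Close.

drive_tool(deltas=[0,0,0,0,0.0005,0,1,0,0,0,0,0,0,1,0,0,0,0,0,0,1,0,0,0,0,0,0,1,0,0,0,0,0,0,1,0,0,0,0,0,0,1,0,0,0,0,0,0,1,0,0,0,0,0,0,1])

```text
time: 5.7
eef_pos: [0.5323, -0.0711, 0.0704]
tool_rot: [-0.056, 3.015, -0.641]
ft_force: [-1.3, 2.0, 0.2]
gripper_width: 0.0126
finger_force: 58.5
```

```bash
python3 - <<'E'
from h import *
R0,p0,s=cur();print(p0,R0.as_rotvec(),s['ft_force'],s['moment'],s['gripper_width'],s['finger_force'])
d=holder(.045).apply([-1,0,0]); print(R0.inv().apply(d))
E
```

```text
[ 0.53227056 -0.07109464  0.07039447] [-0.05550755  3.01534385 -0.6407627 ] [-1.34092044  2.01152318  0.24171407] [ 0.40912423  0.0655345  -0.00246293] 0.012638051710663485 58.47591727506369
[ 0.99876505 -0.01804599 -0.04628943]
```

drive_tool(deltas=[0,0,0,0.002,0,0,1,0,0,0,0.003,0,-0.0001,1,0,0,0,0.003,0,-0.0001,1,0,0,0,0.003,0,-0.0001,1])

```text
time: 6.1
eef_pos: [0.5206, -0.0717, 0.0699]
tool_rot: [-0.055, 3.016, -0.641]
ft_force: [-0.4, 0.4, -1.7]
gripper_width: 0.0121
finger_force: 58.5
```

drive_tool(deltas=[0,0,0,0.004,0,-0.0002,1,0,0,0,0.005,0,-0.0002,1,0,0,0,0.006,0,-0.0003,1,0,0,0,0.008,0,-0.0004,1,0,0,0,0.01,0,-0.0005,1,0,0,0,0.01,0,-0.0005,1,0,0,0,0.012,0,-0.0005,1,0,0,0,0.012,0,-0.0005,1,0,0,0,0.008,0,0,1])

```text
time: 7.0
eef_pos: [0.4449, -0.0739, 0.069]
tool_rot: [-0.055, 3.016, -0.641]
ft_force: [0.0, 0.4, -1.4]
gripper_width: 0.0127
finger_force: 58.5
```

```bash
cat >> h.py <<'E'
G=86e-3; B=.015; YAW=.045; FACE=np.array([.557,-.0645,.086])
def key_pose_to_tool(Rk,k0,Rkt,t):  # Rkt: key->tool rotation (Rtool=Rk*Rkt), t: tcp in key frame
    return Rk*Rkt, k0+Rk.apply(t)
def final_rk(lift,yaw=YAW):  # key y=Xh, x=-Yh c+Zh s
    c,s=np.cos(lift),np.sin(lift)
    return holder(yaw)*R.from_matrix(np.array([[0,1,0],[-c,0,s],[s,0,c]]))
FLIP=R.from_matrix(np.array([[-1,0,0],[0,1,0],[0,0,-1.]]))
E
python3 - <<'E'
from h import *
R0,p0,s=cur();print(p0,s['ft_force'],s['moment'],s['joints'].round(3))
Rk=final_rk(.40); R1,p1=key_pose_to_tool(Rk,FACE+holder(YAW).apply([-.049-.035,0,0]),FLIP,np.array([G,0,-B]))
print(R1.as_matrix().round(2),(R0.inv()*R1).as_rotvec(),p1)
show(rows(R0,p0,R1,p1,12,1))
E
```

```text
[ 0.44489319 -0.07391559  0.06900145] [ 0.00475995  0.36850702 -1.3865437 ] [0.22381266 0.0033327  0.00067632] [ 0.054 -0.151  2.141 -0.464  1.149 -1.362]
[[-0.04  1.    0.02]
 [ 0.92  0.04 -0.39]
 [-0.39 -0.   -0.92]] [0.02038757 0.05172815 1.55282323] [ 0.47691111 -0.15324514  0.10567406]
[0.0017, 0.0043, 0.1294, -0.0025, -0.0073, 0.0001, 1.0, 0.0017, 0.0043, 0.1294, -0.0034, -0.007, 0.0001, 1.0, 0.0017, 0.0043, 0.1294, -0.0043, -0.0065, 0.0001, 1.0, 0.0017, 0.0043, 0.1294, -0.0051, -0.0058, 0.0, 1.0, 0.0017, 0.0043, 0.1294, -0.0058, -0.0051, 0.0, 1.0, 0.0017, 0.0043, 0.1294, -0.0064, -0.0043, 0.0, 1.0, 0.0017, 0.0043, 0.1294, -0.0069, -0.0035, -0.0, 1.0, 0.0017, 0.0043, 0.1294, -0.0073, -0.0026, -0.0, 1.0, 0.0017, 0.0043, 0.1294, -0.0076, -0.0016, -0.0001, 1.0, 0.0017, 0.0043, 0.1294, -0.0077, -0.0006, -0.0001, 1.0, 0.0017, 0.0043, 0.1294, -0.0077, 0.0004, -0.0001, 1.0, 0.0017, 0.0043, 0.1294, -0.0076, 0.0014, -0.0002, 1.0]
```

drive_tool(deltas=[0.0017,0.0043,0.1294,-0.0025,-0.0073,0.0001,1,0.0017,0.0043,0.1294,-0.0034,-0.007,0.0001,1,0.0017,0.0043,0.1294,-0.0043,-0.0065,0.0001,1,0.0017,0.0043,0.1294,-0.0051,-0.0058,0,1,0.0017,0.0043,0.1294,-0.0058,-0.0051,0,1,0.0017,0.0043,0.1294,-0.0064,-0.0043,0,1,0.0017,0.0043,0.1294,-0.0069,-0.0035,0,1,0.0017,0.0043,0.1294,-0.0073,-0.0026,0,1,0.0017,0.0043,0.1294,-0.0076,-0.0016,-0.0001,1,0.0017,0.0043,0.1294,-0.0077,-0.0006,-0.0001,1,0.0017,0.0043,0.1294,-0.0077,0.0004,-0.0001,1,0.0017,0.0043,0.1294,-0.0076,0.0014,-0.0002,1])

```text
time: 8.2
eef_pos: [0.4778, -0.1533, 0.1059]
tool_rot: [1.957, 2.037, -0.394]
ft_force: [-0.3, 0.7, -1.2]
gripper_width: 0.0128
finger_force: 58.5
```

```bash
python3 - <<'E'
from h import *
manip.get_image("wrist");m,W=wcam(); R0,p0,s=cur();print(s['time'],p0,s['joints'].round(3),s['ft_force'],s['moment'])
im=manip.get_image("wrist"); cv2.imwrite("pics/w3.png",im[:,:,::-1])
for c in ["wrist","side","scene"]:
  if c!="wrist":
    im=manip.get_image(c); cv2.imwrite(f"pics/{c}3.png",im[:,:,::-1])
  for t in ["hex_key","short_end","long_end"]:
    print(c,t,[(np.round(d['location'],4).tolist(),round(d['conf'],2)) for d in manip.pinpoint(c,t)[:1]])
print(manip.recognise("wrist","clamp_screw"))
Rk=R0*FLIP.inv(); k0=p0-Rk.apply([G,0,-B]); print("expected",k0,k0+Rk.apply([0,.049,0]),k0+Rk.apply([.133,0,0]))
for n,P in dict(k0=k0,se=k0+Rk.apply([0,.049,0]),le=k0+Rk.apply([.133,0,0]),face=FACE).items(): print(n,proj(m,W,P).round(1))
E
```

```text
8.25 [ 0.47861533 -0.1541622   0.1067933 ] [-0.134 -0.086  1.998 -0.426  1.187 -0.013] [-0.38633812 -0.7945332  -0.87514884] [0.20242918 0.06103163 0.02105657]
wrist hex_key [([0.4741, -0.0716, 0.0886], 0.95)]
wrist short_end [([0.5244, -0.0699, 0.0883], 0.87)]
wrist long_end [([0.4781, -0.1899, 0.1373], 0.91)]
side hex_key [([0.4787, -0.0677, 0.0839], 0.73)]
side short_end [([0.519, -0.0696, 0.0882], 0.67)]
side long_end [([0.4792, -0.1888, 0.1376], 0.71)]
scene hex_key [([0.4758, -0.0694, 0.0837], 0.89)]
scene short_end [([0.5219, -0.0652, 0.0814], 0.62)]
scene long_end []
[{'location': [0.5626, -0.0633, 0.0965], 'conf': 0.82}]
expected [ 0.47594289 -0.06916229  0.08707345] [ 0.52491527 -0.0675486   0.08739232] [ 0.47963902 -0.19157992  0.13893154]
k0 [318.3  87.6]
se [434.1  92.7]
le [318.1 342.8]
face [496.4  94.5]
```

View pics/w3.png

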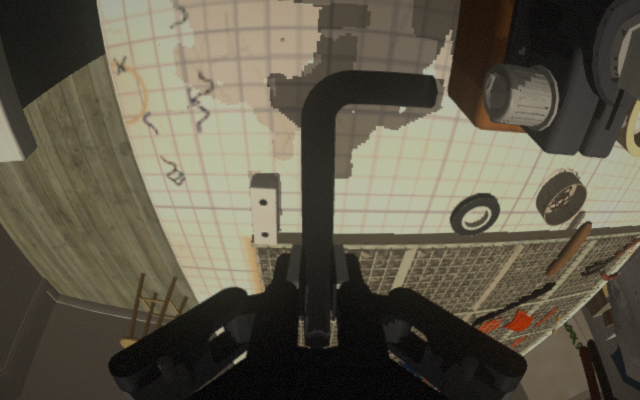

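Short end at (437,91), as modelled (434,93); the screw face is near (495,97). Zooming in on this.

```bash
python3 - <<'E'
import cv2
im=cv2.imread("pics/w3.png"); cv2.imwrite("pics/w3c.png",cv2.resize(im[50:150,400:580],None,fx=4.4,fy=4.4,interpolation=cv2.INTER_CUBIC))
E
```

```text
(no output)
```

View pics/w3c.png

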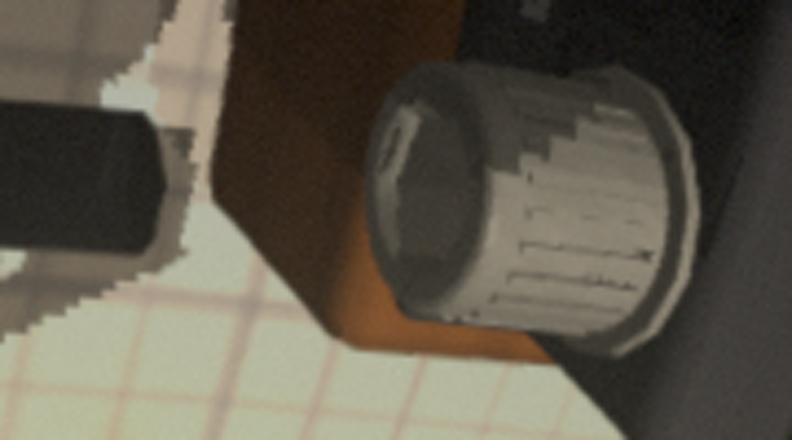

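Face ellipse is centred near image (498,93), and the short-end face centre near (435,91). Now compute the relative offsets.

```bash
python3 - <<'E'
from h import *
R0=final_rk(.40)*FLIP; p0=np.array([.4773,-.1533,.1057]); m=manip.camera_model("wrist")
print("rot dev",[(R0.inv()*cur()[0]).as_rotvec().round(4) for _ in (0,)])
T=np.eye(4);T[:3,:3]=R0.as_matrix();T[:3,3]=p0;W=T@m['tool_from_camera']; print(W[:3,3])
def onz(u,z): o,d=ray(m,W,u); return o+d*(z-o[2])/d[2]
Hi=holder(YAW).inv()
for zs,zf in ((.0855,.086),(.084,.086),(.0855,.0875)):
    se=onz((435.2,91.1),zs); f=onz((498,93.2),zf); print(zs,zf,se.round(4),f.round(4),"rel in holder",Hi.apply(f-se).round(4))
f=onz((498,93.2),.086); X=holder(YAW).apply([1,0,0])
a,b=proj(m,W,f),proj(m,W,f+.014*X); print("screw axis px",a,b,(b-a)[1]/(b-a)[0])
for dz in(-.0135,.0135):
    for yy in (0,): print(proj(m,W,f+[0,0,dz]))
for dy in(-.0135,.0135): print(proj(m,W,f+Hi.inv().apply([0,dy,0])), proj(m,W,f+.015*X+Hi.inv().apply([0,dy,0])))
E
```

```text
rot dev [array([-0.0005, -0.0001, -0.0005])]
[ 0.47102423 -0.02277064  0.20512253]
0.0855 0.086 [ 0.523  -0.0655  0.0855] [ 0.554  -0.0614  0.086 ] rel in holder [0.0312 0.0028 0.0005]
0.084 0.086 [ 0.5236 -0.0661  0.084 ] [ 0.554  -0.0614  0.086 ] rel in holder [0.0305 0.0033 0.002 ]
0.0855 0.0875 [ 0.523  -0.0655  0.0855] [ 0.553  -0.0609  0.0875] rel in holder [0.0302 0.0033 0.002 ]
screw axis px [498.   93.2] [521.46180363  96.99864445] 0.16190760565805754
[485.13383419  82.19913178]
[512.55143707 106.23804397]
[490.63451246 119.11141839] [515.15185145 121.98379081]
[505.00424197  65.70082262] [530.54127532  71.13197535]
```

```bash
python3 - <<'E'
from h import *
R0=final_rk(.40)*FLIP
print(R0.inv().apply(holder(YAW).apply([.026,.003,.0008])), [R0.inv().apply(holder(YAW).apply(v)).round(3).tolist() for v in np.eye(3)])
E
```

```text
[ 0.00245165  0.026      -0.0019051 ] [[-0.0, 1.0, 0.0], [0.921, 0.0, -0.389], [-0.389, -0.0, -0.921]]
```

drive_tool(deltas=[0,0,0,0.0006,0.006,-0.0005,1,0,0,0,0.0006,0.006,-0.0005,1,0,0,0,0.0006,0.006,-0.0005,1,0,0,0,0.0007,0.006,-0.0004,1,0,0,0,0,0.002,0,1,0,0,0,0,0,0,1])

```text
time: 9.5
eef_pos: [0.5043, -0.1488, 0.1065]
tool_rot: [1.952, 2.043, -0.396]
ft_force: [0.5, 0.1, -1.7]
gripper_width: 0.0123
finger_force: 58.5
```

```bash
python3 - <<'E'
from h import *
R0,p0,s=cur();print(s['time'],p0,(R0.inv()*final_rk(.40)*FLIP).as_rotvec(),s['ft_force'],s['moment'])
im=manip.get_image("wrist")[:,:,::-1]; cv2.imwrite("pics/w4.png",im)
cv2.imwrite("pics/w4c.png",cv2.resize(im[50:150,400:580],None,fx=4.4,fy=4.4,interpolation=cv2.INTER_CUBIC))
E
```

```text
9.5 [ 0.50431822 -0.14875107  0.10652306] [3.68353179e-04 7.91609697e-05 2.36364501e-04] [ 0.48346905  0.09074393 -1.68847686] [ 0.26226769  0.01529272 -0.03107639]
```

View pics/w4c.png

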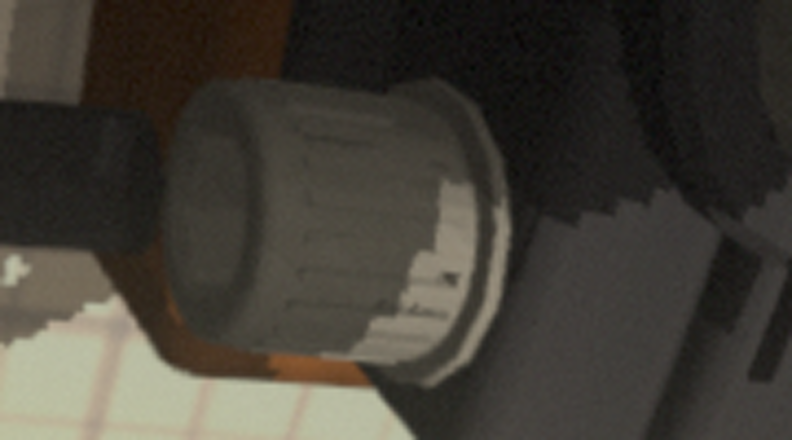

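Face centre is now at about (449,98), short end at (435,91).

```bash
python3 - <<'E'
from h import *
R0=final_rk(.40)*FLIP; p0=np.array([.5043,-.1488,.1065]); m=manip.camera_model("wrist")
T=np.eye(4);T[:3,:3]=R0.as_matrix();T[:3,3]=p0;W=T@m['tool_from_camera']
def onz(u,z): o,d=ray(m,W,u); return o+d*(z-o[2])/d[2]
Hi=holder(YAW).inv()
for zs,zf in ((.086,.086),(.085,.086),(.086,.085)):
    se=onz((435.0,90.9),zs); f=onz((448.9,98),zf); print(zs,zf,se.round(4),f.round(4),"rel in holder",Hi.apply(f-se).round(4))
f=onz((448.9,98),.086)
a=(proj(m,W,f+[0,0,.0135])-proj(m,W,f-[0,0,.0135]))/2; b=(proj(m,W,f+Hi.inv().apply([0,.0135,0]))-proj(m,W,f-Hi.inv().apply([0,.0135,0])))/2
print(a,b,np.hypot(a,b))
E
```

```text
0.086 0.086 [ 0.55  -0.061  0.086] [ 0.5573 -0.0634  0.086 ] rel in holder [ 0.0072 -0.0027  0.    ]
0.085 0.086 [ 0.5504 -0.0614  0.085 ] [ 0.5573 -0.0634  0.086 ] rel in holder [ 0.0068 -0.0023  0.001 ]
0.086 0.085 [ 0.55  -0.061  0.086] [ 0.5578 -0.0638  0.085 ] rel in holder [ 0.0077 -0.0031 -0.001 ]
[10.82173134 12.43950167] [  5.87351674 -27.76148768] [12.31292281 30.42106836]
```

```bash
python3 - <<'E'
from h import *
from scipy.optimize import least_squares
m=manip.camera_model("wrist");C=m['tool_from_camera']
mv=np.array([.0025,.026,-.0019])
res=lambda p:np.r_[proj(m,C,p)-[498,93.2],proj(m,C,p-mv)-[448.9,98.0]]
s=least_squares(res,[0.08,.08,.02],x_scale=.01); print(s.x,s.fun)
se=None
for p in ([G,.049,-B],):
    kt=lambda q:FLIP.inv().apply(np.array(q)-[G,0,-B]); print("se tool model",kt([0,.049,0]),proj(m,C,kt([0,.049,0])))
    f=s.x
    print("face rel se (tool, at w4)", f-mv-kt([0,.049,0]))
    for d in np.eye(3)*.001: print((proj(m,C,f-mv+d)-proj(m,C,f-mv)).round(2),(proj(m,C,f+d)-proj(m,C,f)).round(2))
E
```

```text
[ 0.08818678  0.08565876 -0.00870614] [-0.08161487  2.74868909 -0.01504876 -2.62996396]
se tool model [ 0.086  0.049 -0.015] [434.0954586   92.69473004]
face rel se (tool, at w4) [-0.00031322  0.01065876  0.00819386]
[ 0.08 -2.14] [ 0.1  -2.05]
[1.94 0.19] [1.66 0.25]
[-0.86 -0.02] [-1.07 -0.06]
```

drive_tool(deltas=[0,0,0,-0.0012,0,0.0005,1,0,0,0,-0.0012,0,0.0005,1,0,0,0,0,0,0,1,0,0,0,0,0,0,1])

```text
time: 9.95
eef_pos: [0.504, -0.1515, 0.1067]
tool_rot: [1.953, 2.042, -0.395]
ft_force: [0.3, -0.2, -1.8]
gripper_width: 0.0123
finger_force: 58.5
```

```bash
python3 - <<'E'
from h import *
R0,p0,s=cur();print(s['time'],p0,(R0.inv()*final_rk(.40)*FLIP).as_rotvec(),s['ft_force'],s['moment'])
im=manip.get_image("wrist")[:,:,::-1]; cv2.imwrite("pics/w5.png",im)
a=cv2.resize(im[55:145,370:520],None,fx=5.2,fy=5.2,interpolation=cv2.INTER_CUBIC)
cv2.imwrite("pics/w5c.png",cv2.convertScaleAbs(a,alpha=1.8))
E
```

```text
9.95 [ 0.50401626 -0.15153515  0.10667363] [ 4.60852117e-04  9.91740811e-05 -2.93115676e-04] [ 0.32226551 -0.17597529 -1.75716675] [0.22602656 0.01792186 0.04206356]
```

View pics/w5c.png

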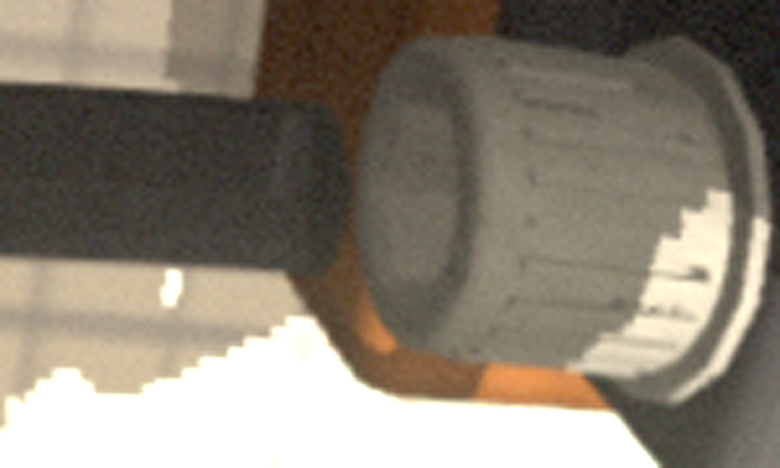

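The short arm's axis, extended, meets the socket centre (crop 192 vs 195) to within about 0.5 mm. Advance gently.

drive_tool(deltas=[0,0,0,0,0.002,0,1,0,0,0,0,0.002,0,1,0,0,0,0,0.002,0,1,0,0,0,0,0.001,0,1])

```text
time: 10.4
eef_pos: [0.5114, -0.1511, 0.1066]
tool_rot: [1.952, 2.042, -0.395]
ft_force: [0.8, 0.7, -0.8]
gripper_width: 0.0122
finger_force: 58.5
```

drive_tool(deltas=[0,0,0,0,0.001,0,1,0,0,0,0,0.001,0,1,0,0,0,0,0,0,1])

```text
time: 10.7
eef_pos: [0.5132, -0.151, 0.1066]
tool_rot: [1.952, 2.042, -0.395]
ft_force: [0.3, -0.1, -1.1]
gripper_width: 0.0128
finger_force: 58.5
```

drive_tool(deltas=[0,0,0,0,0.001,0,1,0,0,0,0,0.001,0,1,0,0,0,0,0.001,0,1])

```text
time: 11.0
eef_pos: [0.5161, -0.1508, 0.1065]
tool_rot: [1.952, 2.043, -0.395]
ft_force: [-0.3, 1.8, -2.2]
gripper_width: 0.0127
finger_force: 58.6
```

drive_tool(deltas=[0,0,0,0,0.001,0,1,0,0,0,0,0.001,0,1,0,0,0,0,0,0,1])

```text
time: 11.3
eef_pos: [0.5183, -0.1507, 0.1066]
tool_rot: [1.952, 2.043, -0.395]
ft_force: [-1.0, 2.7, -1.1]
gripper_width: 0.0125
finger_force: 58.6
```

drive_tool(deltas=[0,0,0,0,0.001,0,1,0,0,0,0,0.001,0,1,0,0,0,0,0.001,0,1,0,0,0,0,0,0,1])

```text
time: 11.7
eef_pos: [0.5212, -0.1506, 0.1066]
tool_rot: [1.952, 2.043, -0.395]
ft_force: [-0.7, 1.9, -1.3]
gripper_width: 0.0126
finger_force: 58.6
```

```bash
python3 - <<'E'
from h import *
R0,p0,s=cur();print(s['time'],p0,s['ft_force'],s['moment'],(R0.inv()*final_rk(.40)*FLIP).as_rotvec())
im=manip.get_image("wrist")[:,:,::-1]
a=cv2.resize(im[55:145,370:520],None,fx=5.2,fy=5.2,interpolation=cv2.INTER_CUBIC)
cv2.imwrite("pics/w6c.png",cv2.convertScaleAbs(a,alpha=1.8))
E
```

```text
11.7 [ 0.52121657 -0.15058122  0.10659402] [-0.72516804  1.87124187 -1.34217696] [0.63229956 0.02736104 0.06675927] [ 5.55656017e-04 -4.22480505e-05  1.15465056e-05]
```

View pics/w6c.png

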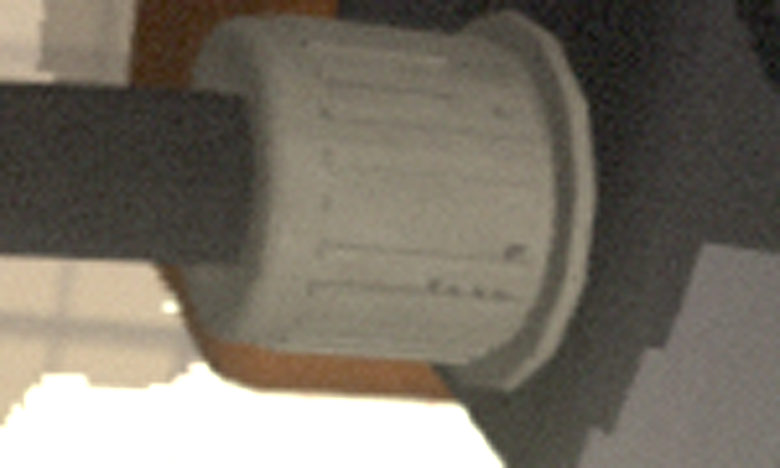

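The short arm is in the socket, no forces. Push on home, watching for bottoming.

drive_tool(deltas=[0,0,0,0,0.002,0,1,0,0,0,0,0.002,0,1,0,0,0,0,0.002,0,1,0,0,0,0,0.002,0,1,0,0,0,0,0,0,1])

```text
time: 12.25
eef_pos: [0.5294, -0.1502, 0.1066]
tool_rot: [1.952, 2.042, -0.395]
ft_force: [-0.0, 2.0, -2.1]
gripper_width: 0.0121
finger_force: 58.6
```

drive_tool(deltas=[0,0,0,0,0.001,0,1,0,0,0,0,0.001,0,1,0,0,0,0,0,0,1])

```text
time: 12.55
eef_pos: [0.5312, -0.1501, 0.1066]
tool_rot: [1.952, 2.043, -0.395]
ft_force: [-0.5, 3.0, -0.4]
gripper_width: 0.0124
finger_force: 58.7
```

drive_tool(deltas=[0,0,0,0,0.001,0,1,0,0,0,0,0,0,1])

```text
time: 12.75
eef_pos: [0.5321, -0.1501, 0.1066]
tool_rot: [1.952, 2.042, -0.395]
ft_force: [-1.2, 3.0, -2.3]
gripper_width: 0.0122
finger_force: 58.7
```

drive_tool(deltas=[0,0,0,0,0.001,0,1,0,0,0,0,0,0,1])

```text
time: 12.95
eef_pos: [0.5331, -0.1501, 0.1066]
tool_rot: [1.952, 2.042, -0.395]
ft_force: [-1.7, 3.1, -1.0]
gripper_width: 0.0127
finger_force: 58.7
```

drive_tool(deltas=[0,0,0,0,0.001,0,1,0,0,0,0,0,0,1])

```text
time: 13.15
eef_pos: [0.5341, -0.1501, 0.1066]
tool_rot: [1.952, 2.042, -0.396]
ft_force: [-1.4, 3.8, -1.7]
gripper_width: 0.0123
finger_force: 58.7
```

drive_tool(deltas=[0,0,0,0,0.001,0,1,0,0,0,0,0,0,1])

```text
time: 13.35
eef_pos: [0.5347, -0.1503, 0.1065]
tool_rot: [1.953, 2.043, -0.397]
ft_force: [-5.6, 0.7, 0.3]
gripper_width: 0.0124
finger_force: 58.8
```

drive_tool(deltas=[0,0,0,0,0.001,0,1,0,0,0,0,0,0,1])

```text
time: 13.55
eef_pos: [0.5353, -0.1504, 0.1064]
tool_rot: [1.953, 2.043, -0.398]
ft_force: [-6.3, 0.8, 0.2]
gripper_width: 0.0126
finger_force: 59.0
```

Bottomed out. Back off 1.5 mm, then swing about the screw axis in small steps.

drive_tool(deltas=[0,0,0,0,-0.0015,0,1,0,0,0,0,0,0,1,0,0,0,0,0,0,1])

```text
time: 13.85
eef_pos: [0.5345, -0.1501, 0.1066]
tool_rot: [1.952, 2.042, -0.396]
ft_force: [-3.1, 1.1, -0.3]
gripper_width: 0.012
finger_force: 58.8
```

```bash
cat >> h.py <<'E'
def rep(base=np.zeros(3)):
    R0,p,s=cur(); Xh=holder(YAW).apply([1,0,0])
    kx=R0.apply([-1,0,0]); lift=np.arcsin(kx[2])
    piv=p+R0.apply([G,0,-B]); F=s['ft_force'];M=s['moment']
    f=R0.inv().apply(F)
    print('t',round(s['time'],2),'lift',lift.round(4),'piv',piv.round(4),'tip F tool',f.round(1),'Mtool',R0.inv().apply(M).round(3),
      'T=-Fz*G',round(-f[2]*.086,3),'width',s['gripper_width'])
E
python3 -c "
from h import *
rep()"
```

```text
t 13.85 lift 0.4002 piv [ 0.5307 -0.0651  0.087 ] tip F tool [ 1.3 -3.  -0.2] Mtool [ 0.527  0.496 -0.248] T=-Fz*G 0.018 width 0.011965690220940696
```

drive_tool(deltas=[0,0.04,0,0.0007,0,0.0034,1,0,0.04,0,0.0007,0,0.0034,1,0,0.04,0,0.0007,0,0.0034,1,0,0,0,0,0,0,1])

```text
time: 14.25
eef_pos: [0.5346, -0.1521, 0.0962]
tool_rot: [2.023, 2.114, -0.283]
ft_force: [-2.3, 3.8, -0.8]
gripper_width: 0.0126
finger_force: 58.9
```

```bash
python3 -c "
from h import *
rep()"
```

```text
t 14.25 lift 0.2789 piv [ 0.5308 -0.0654  0.087 ] tip F tool [ 3.9 -2.1 -0.3] Mtool [ 0.49   0.837 -0.331] T=-Fz*G 0.024 width 0.012579680018811924
```

drive_tool(deltas=[0,0.04,0,0.0007,0,0.0034,1,0,0.04,0,0.0007,0,0.0034,1,0,0.04,0,0.0007,0,0.0034,1,0,0,0,0,0,0,1])

```text
time: 14.65
eef_pos: [0.5349, -0.1525, 0.0865]
tool_rot: [2.088, 2.183, -0.167]
ft_force: [-3.9, 4.0, 3.3]
gripper_width: 0.0121
finger_force: 59.4
```

```bash
python3 -c "
from h import *
rep()"
```

```text
t 14.65 lift 0.1604 piv [ 0.5311 -0.0653  0.0876] tip F tool [ 3.6 -3.7 -4. ] Mtool [ 0.605  0.588 -0.418] T=-Fz*G 0.34 width 0.012088413631733888
```

drive_tool(deltas=[0,0.04,0,0.0006,0,0.0034,1,0,0.04,0,0.0006,0,0.0034,1,0,0.04,0,0.0006,0,0.0034,1,0,0,0,0,0,0,1])

```text
time: 15.05
eef_pos: [0.5349, -0.152, 0.0761]
tool_rot: [2.151, 2.248, -0.043]
ft_force: [-4.3, 3.6, 4.8]
gripper_width: 0.0126
finger_force: 59.6
```

```bash
python3 -c "
from h import *
rep()"
```

```text
t 15.05 lift 0.0408 piv [ 0.531  -0.0655  0.0876] tip F tool [ 3.6 -4.1 -4.9] Mtool [ 0.623  0.497 -0.427] T=-Fz*G 0.424 width 0.012580970558972079
```

drive_tool(deltas=[0,0.04,0,0.0006,0,0.0034,1,0,0.04,0,0.0006,0,0.0034,1,0,0.04,0,0.0006,0,0.0034,1,0,0.04,0,0.0006,0,0.0034,1,0,0.04,0,0.0006,0,0.0034,1,0,0,0,0,0,0,1])

```text
time: 15.65
eef_pos: [0.5347, -0.1484, 0.0591]
tool_rot: [-2.089, -2.184, -0.166]
ft_force: [-4.7, 3.2, 5.6]
gripper_width: 0.0123
finger_force: 59.6
```

```bash
python3 -c "
from h import *
rep()"
```

```text
t 15.65 lift -0.1589 piv [ 0.531  -0.0659  0.0875] tip F tool [ 4.3 -4.5 -4.9] Mtool [ 0.53   0.478 -0.468] T=-Fz*G 0.426 width 0.012306364338840046
```

drive_tool(deltas=[0,0.04,0,0.0006,0,0.0034,1,0,0.04,0,0.0006,0,0.0034,1,0,0.04,0,0.0006,0,0.0034,1,0,0,0,0,0,0,1])

```text
time: 16.05
eef_pos: [0.5345, -0.1446, 0.0494]
tool_rot: [-2.023, -2.115, -0.283]
ft_force: [-3.6, 2.0, 6.3]
gripper_width: 0.0121
finger_force: 59.7
```

```bash
python3 -c "
from h import *
rep()"
```

```text
t 16.05 lift -0.2789 piv [ 0.531  -0.0661  0.0875] tip F tool [ 3.8 -3.5 -5.5] Mtool [ 0.486  0.404 -0.456] T=-Fz*G 0.474 width 0.012057629251491259
```

drive_tool(deltas=[0,0.03,0,0.0005,0,0.0026,1,0,0.03,0,0.0005,0,0.0026,1,0,0,0,0,0,0,1])

```text
time: 16.35
eef_pos: [0.5344, -0.1423, 0.0448]
tool_rot: [-1.989, -2.08, -0.339]
ft_force: [-3.7, 1.0, 6.2]
gripper_width: 0.0127
finger_force: 59.7
```

```bash
python3 -c "
from h import *
rep()"
```

```text
t 16.35 lift -0.3379 piv [ 0.531  -0.0662  0.0875] tip F tool [ 3.1 -3.6 -5.5] Mtool [ 0.536  0.184 -0.426] T=-Fz*G 0.474 width 0.012690945813078279
```

drive_tool(deltas=[0,0.03,0,0.0005,0,0.0026,1,0,0,0,0,0,0,1])

```text
time: 16.55
eef_pos: [0.5343, -0.1411, 0.0426]
tool_rot: [-1.971, -2.062, -0.366]
ft_force: [-3.5, -0.2, 5.3]
gripper_width: 0.0124
finger_force: 59.7
```

```bash
python3 -c "
from h import *
rep()"
```

```text
t 16.55 lift -0.3673 piv [ 0.531  -0.0663  0.0875] tip F tool [ 1.9 -3.6 -4.9] Mtool [ 0.592 -0.007 -0.45 ] T=-Fz*G 0.426 width 0.012395992038710432
```

drive_tool(deltas=[0,0.03,0,0.0005,0,0.0026,1,0,0,0,0,0,0,1])

```text
time: 16.75
eef_pos: [0.5342, -0.1398, 0.0403]
tool_rot: [-1.954, -2.044, -0.393]
ft_force: [-4.0, -1.2, 6.9]
gripper_width: 0.0123
finger_force: 59.7
```

```bash
python3 -c "
from h import *
rep()"
```

```text
t 16.75 lift -0.3972 piv [ 0.531  -0.0663  0.0874] tip F tool [ 1.7 -4.1 -6.7] Mtool [ 0.605 -0.006 -0.469] T=-Fz*G 0.579 width 0.012327172384596461
```

drive_tool(deltas=[0,0.02,0,0.0003,0,0.0017,1,0,0,0,0,0,0,1])

```text
time: 16.95
eef_pos: [0.5343, -0.1389, 0.039]
tool_rot: [-1.942, -2.032, -0.41]
ft_force: [-4.5, -0.9, 6.0]
gripper_width: 0.012
finger_force: 59.7
```

```bash
python3 -c "
from h import *
rep()"
```

```text
t 16.95 lift -0.4166 piv [ 0.531  -0.0664  0.0875] tip F tool [ 1.8 -4.5 -5.8] Mtool [ 0.702 -0.057 -0.369] T=-Fz*G 0.501 width 0.012041366601985147
```

drive_tool(deltas=[0,0.02,0,0.0003,0,0.0017,1,0,0,0,0,0,0,1])

```text
time: 17.15
eef_pos: [0.5342, -0.138, 0.0375]
tool_rot: [-1.931, -2.02, -0.428]
ft_force: [-4.0, -1.9, 6.0]
gripper_width: 0.0125
finger_force: 59.7
```

```bash
python3 -c "
from h import *
rep()"
```

```text
t 17.15 lift -0.4365 piv [ 0.531  -0.0664  0.0875] tip F tool [ 0.9 -4.1 -6.1] Mtool [ 0.608 -0.115 -0.369] T=-Fz*G 0.529 width 0.012470571164105288
```

drive_tool(deltas=[0,0.02,0,0.0003,0,0.0017,1,0,0,0,0,0,0,1])

```text
time: 17.35
eef_pos: [0.5342, -0.137, 0.0361]
tool_rot: [-1.919, -2.008, -0.445]
ft_force: [-3.3, -1.1, 5.3]
gripper_width: 0.0122
finger_force: 59.7
```

```bash
python3 -c "
from h import *
rep()"
```

```text
t 17.35 lift -0.4564 piv [ 0.531  -0.0665  0.0875] tip F tool [ 1.5 -3.3 -5.1] Mtool [ 0.597 -0.098 -0.423] T=-Fz*G 0.442 width 0.012179939953606132
```

drive_tool(deltas=[0,0.02,0,0.0003,0,0.0017,1,0,0,0,0,0,0,1])

```text
time: 17.55
eef_pos: [0.5341, -0.136, 0.0347]
tool_rot: [-1.907, -1.995, -0.462]
ft_force: [-4.7, -2.0, 5.6]
gripper_width: 0.0127
finger_force: 59.7
```

```bash
python3 -c "
from h import *
rep()"
```

```text
t 17.55 lift -0.4764 piv [ 0.531  -0.0665  0.0874] tip F tool [ 1.  -4.8 -5.8] Mtool [ 0.629 -0.17  -0.38 ] T=-Fz*G 0.502 width 0.012690749971462956
```

drive_tool(deltas=[0,0.02,0,0.0003,0,0.0017,1,0,0,0,0,0,0,1])

```text
time: 17.75
eef_pos: [0.534, -0.135, 0.0333]
tool_rot: [-1.895, -1.983, -0.479]
ft_force: [-4.7, -1.3, 5.6]
gripper_width: 0.0121
finger_force: 59.7
```

```bash
python3 -c "
from h import *
rep()"
```

```text
t 17.75 lift -0.4964 piv [ 0.531  -0.0665  0.0874] tip F tool [ 1.7 -4.8 -5.4] Mtool [ 0.631 -0.202 -0.397] T=-Fz*G 0.465 width 0.01211628763346063
```

drive_tool(deltas=[0,0.015,0,0.0002,0,0.0013,1,0,0,0,0,0,0,1])

```text
time: 17.95
eef_pos: [0.5341, -0.1342, 0.0323]
tool_rot: [-1.886, -1.973, -0.492]
ft_force: [-3.9, -2.2, 5.3]
gripper_width: 0.0125
finger_force: 59.7
```

```bash
python3 -c "
from h import *
rep()"
```

```text
t 17.95 lift -0.511 piv [ 0.531  -0.0666  0.0874] tip F tool [ 0.8 -4.  -5.6] Mtool [ 0.628 -0.179 -0.43 ] T=-Fz*G 0.483 width 0.01249828008355318
```

drive_tool(deltas=[0,0.015,0,0.0002,0,0.0013,1,0,0,0,0,0,0,1])

```text
time: 18.15
eef_pos: [0.534, -0.1334, 0.0312]
tool_rot: [-1.877, -1.964, -0.505]
ft_force: [-4.4, -1.9, 6.0]
gripper_width: 0.0124
finger_force: 59.7
```

```bash
python3 - <<'E'
from h import *
rep()
for c in ["side","scene","wrist"]:
  manip.get_image(c)
  for t in ["hex_key","long_end"]:
    print(c,t,[(np.round(d['location'],4).tolist(),round(d['conf'],2)) for d in manip.pinpoint(c,t)[:1]])
R0,p0,s=cur();Rk=R0*FLIP.inv(); k0=p0-Rk.apply([G,0,-B]); print("expected",k0,k0+Rk.apply([.133,0,0]))
E
```

```text
t 18.15 lift -0.5261 piv [ 0.531  -0.0666  0.0874] tip F tool [ 1.6 -4.5 -6.1] Mtool [ 0.633 -0.192 -0.386] T=-Fz*G 0.521 width 0.0123880426752372
side hex_key [([0.5332, -0.0662, 0.0844], 0.55)]
side long_end [([0.539, -0.1848, 0.021], 0.44)]
scene hex_key []
scene long_end [([0.536, -0.1829, 0.0206], 0.71)]
wrist hex_key [([0.5277, -0.0619, 0.0899], 0.72)]
wrist long_end [([0.5382, -0.1806, 0.0204], 0.75)]
expected [ 0.53101245 -0.06666535  0.08744208] [ 0.53623553 -0.1816262   0.02076583]
```

drive_tool(deltas=[0,0.015,0,0.0002,0,0.0013,1,0,0,0,0,0,0,1])

```text
time: 18.8
eef_pos: [0.534, -0.1326, 0.0302]
tool_rot: [-1.868, -1.954, -0.517]
ft_force: [-3.7, -2.2, 6.4]
gripper_width: 0.0121
finger_force: 59.8
```

```bash
python3 -c "
from h import *
rep()"
```

```text
t 18.8 lift -0.541 piv [ 0.531  -0.0666  0.0874] tip F tool [ 1.6 -3.8 -6.5] Mtool [ 0.646 -0.157 -0.37 ] T=-Fz*G 0.562 width 0.012069439275236281
```

drive_tool(deltas=[0,0.015,0,0.0002,0,0.0013,1,0,0,0,0,0,0,1])

```text
time: 19.0
eef_pos: [0.5339, -0.1317, 0.0292]
tool_rot: [-1.858, -1.945, -0.53]
ft_force: [-4.4, -1.4, 6.4]
gripper_width: 0.0125
finger_force: 59.8
```

```bash
python3 -c "
from h import *
rep()"
```

```text
t 19.0 lift -0.556 piv [ 0.531  -0.0667  0.0873] tip F tool [ 2.4 -4.5 -6.1] Mtool [ 0.606 -0.169 -0.421] T=-Fz*G 0.523 width 0.01250725514870062
```

drive_tool(deltas=[0,0.015,0,0.0002,0,0.0013,1,0,0,0,0,0,0,1])

```text
time: 19.2
eef_pos: [0.534, -0.1311, 0.0284]
tool_rot: [-1.849, -1.936, -0.542]
ft_force: [-4.6, -2.8, 7.3]
gripper_width: 0.0123
finger_force: 59.9
```

```bash
python3 -c "
from h import *
rep()"
```

```text
t 19.2 lift -0.5707 piv [ 0.5311 -0.0669  0.0875] tip F tool [ 1.8 -4.7 -7.5] Mtool [ 0.703 -0.169 -0.471] T=-Fz*G 0.646 width 0.012341899120260404
```

drive_tool(deltas=[0,0.015,0,0.0002,0,0.0013,1,0,0,0,0,0,0,1])

```text
time: 19.4
eef_pos: [0.534, -0.1302, 0.0274]
tool_rot: [-1.84, -1.926, -0.554]
ft_force: [-5.1, -3.2, 7.1]
gripper_width: 0.012
finger_force: 59.9
```

```bash
python3 -c "
from h import *
rep()"
```

```text
t 19.4 lift -0.5858 piv [ 0.5311 -0.0669  0.0875] tip F tool [ 1.4 -5.3 -7.5] Mtool [ 0.658 -0.217 -0.492] T=-Fz*G 0.648 width 0.011986912537247615
```

```bash
python3 - <<'E'
from h import *
rep()
for c in ["side","scene","wrist"]:
  im=manip.get_image(c); cv2.imwrite(f"pics/{c}9.png",im[:,:,::-1])
  for t in ["hex_key","long_end"]:
    print(c,t,[(np.round(d['location'],4).tolist(),round(d['conf'],2)) for d in manip.pinpoint(c,t)[:1]])
R0,p0,s=cur();Rk=R0*FLIP.inv(); k0=p0-Rk.apply([G,0,-B]); print("expected",k0,k0+Rk.apply([.133,0,0]))
# wrist view: key mask compared with that of w3 (in-hand motion shows as change)
k=manip.masks_of("wrist","hex_key")[0]['region']
for v in range(75,345,15):
    x=np.where(k[v])[0]; print(v,(x.min(),x.max()) if len(x) else 0,end=' ')
a=cv2.imread("pics/w3.png");b=cv2.imread("pics/wrist9.png");print()
for nm,i in (("w3",a),("now",b)):
    g=i[:,318].astype(int).sum(1); print(nm,[int(v) for v in g[55:115:3]],"|",[int(v) for v in g[300:370:4]])
E
```

```text
t 19.4 lift -0.5858 piv [ 0.5311 -0.0669  0.0875] tip F tool [ 1.4 -5.3 -7.5] Mtool [ 0.658 -0.217 -0.492] T=-Fz*G 0.648 width 0.011986912537247615
side hex_key [([0.5304, -0.0663, 0.0846], 0.43)]
side long_end [([0.5355, -0.1788, 0.0109], 0.7)]
scene hex_key [([0.533, -0.0646, 0.0846], 0.55)]
scene long_end [([0.5367, -0.1792, 0.0172], 0.72)]
wrist hex_key [([0.5278, -0.0656, 0.0898], 0.82)]
wrist long_end [([0.5357, -0.175, 0.0153], 0.87)]
expected [ 0.53113685 -0.06690995  0.08749998] [ 0.5361927  -0.17769275  0.01407921]
75 (np.int64(325), np.int64(383)) 90 (np.int64(307), np.int64(378)) 105 (np.int64(300), np.int64(341)) 120 (np.int64(297), np.int64(331)) 135 (np.int64(299), np.int64(331)) 150 (np.int64(298), np.int64(332)) 165 (np.int64(298), np.int64(331)) 180 (np.int64(299), np.int64(331)) 195 (np.int64(299), np.int64(331)) 210 (np.int64(300), np.int64(332)) 225 (np.int64(300), np.int64(331)) 240 (np.int64(301), np.int64(331)) 255 (np.int64(305), np.int64(329)) 270 (np.int64(306), np.int64(330)) 285 (np.int64(306), np.int64(330)) 300 (np.int64(304), np.int64(331)) 315 (np.int64(304), np.int64(331)) 330 (np.int64(305), np.int64(331)) 
w3 [269, 280, 299, 233, 219, 225, 216, 215, 214, 166, 105, 105, 108, 105, 101, 106, 115, 97, 113, 113] | [69, 67, 71, 62, 77, 59, 63, 68, 93, 57, 44, 47, 57, 52, 19, 35, 32, 31]
now [541, 545, 536, 548, 551, 552, 555, 560, 372, 183, 197, 161, 153, 151, 146, 153, 155, 146, 147, 143] | [81, 81, 87, 91, 78, 76, 80, 81, 79, 49, 59, 75, 50, 59, 42, 39, 59, 66]
```

The geometric hex play (±0.195 rad) explains the late stop; torque is now climbing. Load up in fine steps.

drive_tool(deltas=[0,0.01,0,0.0002,0,0.0009,1,0,0,0,0,0,0,1])

```text
time: 20.1
eef_pos: [0.534, -0.1297, 0.0269]
tool_rot: [-1.834, -1.92, -0.562]
ft_force: [-5.0, -3.6, 7.7]
gripper_width: 0.0124
finger_force: 60.0
```

```bash
python3 -c "
from h import *
rep()"
```

```text
t 20.1 lift -0.5951 piv [ 0.5312 -0.067   0.0876] tip F tool [ 1.6 -5.2 -8.3] Mtool [ 0.758 -0.319 -0.418] T=-Fz*G 0.713 width 0.012367494407492812
```

drive_tool(deltas=[0,0.01,0,0.0002,0,0.0009,1,0,0,0,0,0,0,1])

```text
time: 20.3
eef_pos: [0.5341, -0.1292, 0.0264]
tool_rot: [-1.828, -1.914, -0.57]
ft_force: [-5.0, -4.0, 9.6]
gripper_width: 0.0126
finger_force: 60.1
```

```bash
python3 -c "
from h import *
rep()"
```

```text
t 20.3 lift -0.6049 piv [ 0.5312 -0.0671  0.0876] tip F tool [  2.4  -5.1 -10. ] Mtool [ 0.782 -0.276 -0.501] T=-Fz*G 0.863 width 0.012589473471516371
```

drive_tool(deltas=[0,0.01,0,0.0002,0,0.0009,1,0,0,0,0,0,0,1])

```text
time: 20.5
eef_pos: [0.5341, -0.1288, 0.0259]
tool_rot: [-1.822, -1.908, -0.578]
ft_force: [-5.3, -6.1, 10.0]
gripper_width: 0.0125
finger_force: 60.2
```

```bash
python3 -c "
from h import *
rep()"
```

```text
t 20.5 lift -0.6145 piv [ 0.5313 -0.0672  0.0878] tip F tool [  1.   -5.6 -11.5] Mtool [ 0.826 -0.346 -0.504] T=-Fz*G 0.991 width 0.012491360265700588
```

drive_tool(deltas=[0,0.008,0,0.0001,0,0.0008,1,0,0,0,0,0,0,1,0,0,0,0,0,0,1])

```text
time: 20.8
eef_pos: [0.5342, -0.1284, 0.0255]
tool_rot: [-1.818, -1.903, -0.584]
ft_force: [-5.5, -6.2, 8.4]
gripper_width: 0.0123
finger_force: 60.4
```

```bash
python3 -c "
from h import *
rep()
import time
s=manip.read_state();print(s['ft_force'],s['moment'])"
```

```text
t 20.8 lift -0.6218 piv [ 0.5314 -0.0673  0.0878] tip F tool [  0.1  -5.8 -10.3] Mtool [ 0.903 -0.429 -0.497] T=-Fz*G 0.884 width 0.01230279559027778
[-5.52554656 -6.16416282  8.41283518] [-0.44936803  0.42422656  0.93000954]
```

```bash
cat >> h.py <<'E'
def avg(n=6):
    A=[]
    for i in range(n):
        R0,p,s=cur(); A.append(np.r_[R0.inv().apply(s['ft_force']),R0.inv().apply(s['moment'])]); manip.get_image("wrist")
    a=np.mean(A,0); rep(); print('mean',a.round(3),'sd',np.std(A,0).round(2),'T',[(L,round(-.086*a[2]-a[4]+(L-.015)*a[0],3)) for L in (.15,.2,.25)])
E
python3 -c "
from h import *
avg()"
```

```text
t 21.1 lift -0.6217 piv [ 0.5314 -0.0674  0.0879] tip F tool [  1.2  -6.5 -11.6] Mtool [ 0.86  -0.395 -0.482] T=-Fz*G 0.999 width 0.012323541604410414
mean [  0.545  -5.644 -11.305   0.865  -0.432  -0.498] sd [0.38 0.54 0.73 0.02 0.02 0.02] T [(0.15, np.float64(1.478)), (0.2, np.float64(1.505)), (0.25, np.float64(1.532))]
```

drive_tool(deltas=[0,0.004,0,0.0001,0,0.0008,1,0,0.003,0,0,0,0.0005,1])

```text
time: 21.3
eef_pos: [0.5343, -0.1277, 0.0247]
tool_rot: [-1.813, -1.899, -0.59]
ft_force: [-5.5, -6.8, 10.2]
gripper_width: 0.0123
finger_force: 60.4
```

```bash
python3 - <<'E'
from h import *
avg()
R0,p0,s=cur();manip.get_image("side")
for c in ("side","wrist"): print(manip.pinpoint(c,"long_end")[:1],manip.pinpoint(c,"hex_key")[:1])
E
```

```text
t 21.6 lift -0.6287 piv [ 0.5314 -0.067   0.0873] tip F tool [  1.2  -5.2 -10.7] Mtool [ 0.797 -0.435 -0.523] T=-Fz*G 0.923 width 0.012486374955298387
mean [  1.002  -6.069 -11.889   0.767  -0.405  -0.497] sd [0.55 0.37 0.44 0.02 0.02 0.03] T [(0.15, np.float64(1.563)), (0.2, np.float64(1.613)), (0.25, np.float64(1.663))]
[{'location': [0.5389, -0.1762, 0.0069], 'conf': 0.65}] [{'location': [0.5317, -0.0631, 0.0841], 'conf': 0.43}]
[{'location': [0.5363, -0.1745, 0.0132], 'conf': 0.62}] [{'location': [0.5303, -0.0678, 0.0871], 'conf': 0.66}]
```

drive_tool(deltas=[0,0.008,0,0.0001,0,0.0008,1,0,0,0,0,0,0,1])

```text
time: 22.05
eef_pos: [0.5343, -0.1272, 0.0241]
tool_rot: [-1.808, -1.893, -0.597]
ft_force: [-5.9, -6.6, 11.4]
gripper_width: 0.0126
finger_force: 60.4
```

```bash
python3 - <<'E'
from h import *
avg(5)
E
```

```text
t 22.3 lift -0.6365 piv [ 0.5315 -0.0671  0.0873] tip F tool [  1.8  -5.7 -13.5] Mtool [ 0.814 -0.386 -0.495] T=-Fz*G 1.16 width 0.012159835891294452
mean [  0.999  -6.388 -12.451   0.815  -0.346  -0.531] sd [0.36 0.31 0.46 0.02 0.04 0.04] T [(0.15, np.float64(1.552)), (0.2, np.float64(1.602)), (0.25, np.float64(1.652))]
```

drive_tool(deltas=[0,0,0,0,0,0.001,1,0,0,0,0,0,0,1])

```text
time: 22.5
eef_pos: [0.5345, -0.1269, 0.0236]
tool_rot: [-1.809, -1.894, -0.597]
ft_force: [-6.5, -7.9, 12.1]
gripper_width: 0.0122
finger_force: 60.7
```

```bash
python3 - <<'E'
from h import *
avg(5)
manip.get_image("scene");print(manip.pinpoint("scene","long_end")[:1],manip.pinpoint("wrist","long_end")[:1])
E
```

```text
t 22.75 lift -0.6361 piv [ 0.5317 -0.0667  0.0868] tip F tool [  0.5  -7.1 -13. ] Mtool [ 0.815 -0.335 -0.52 ] T=-Fz*G 1.118 width 0.012223519106678645
mean [  0.926  -6.845 -14.454   0.878  -0.341  -0.527] sd [0.33 0.82 0.16 0.03 0.02 0.02] T [(0.15, np.float64(1.709)), (0.2, np.float64(1.756)), (0.25, np.float64(1.802))]
[{'location': [0.5371, -0.1758, 0.0113], 'conf': 0.49}] [{'location': [0.5347, -0.1717, 0.0065], 'conf': 0.89}]
```

Firm at ≈1.4 N m and held. Unload and swing back to mid-play.

drive_tool(deltas=[0,0,0,0,0,-0.001,1,0,0,0,0,0,-0.001,1,0,-0.04,0,-0.0005,0,-0.0034,1,0,-0.04,0,-0.0005,0,-0.0034,1,0,-0.04,0,-0.0005,0,-0.0034,1,0,-0.04,0,-0.0005,0,-0.0034,1,0,-0.04,0,-0.0005,0,-0.0034,1,0,0,0,0,0,0,1])

```text
time: 23.7
eef_pos: [0.5339, -0.1371, 0.0369]
tool_rot: [-1.929, -2.021, -0.429]
ft_force: [-4.5, -4.9, -2.6]
gripper_width: 0.0123
finger_force: 59.0
```

```bash
python3 - <<'E'
from h import *
avg(4)
R0,p,s=cur(); print(R0.inv().apply(holder(YAW).apply([-1,0,0])))
E
```

```text
t 23.9 lift -0.4406 piv [ 0.5305 -0.0655  0.0865] tip F tool [-3.1 -3.9 -0.4] Mtool [ 0.608 -0.688 -0.261] T=-Fz*G 0.034 width 0.012319435147272172
mean [-4.249 -3.938  0.266  0.656 -0.782 -0.218] sd [0.68 0.53 0.46 0.05 0.13 0.02] T [(0.15, np.float64(0.185)), (0.2, np.float64(-0.027)), (0.25, np.float64(-0.24))]
[ 1.40938539e-04 -9.99999903e-01  4.18468687e-04]
```

drive_tool(deltas=[0,0,0,-0.001,-0.001,0,1,0,0,0,0,-0.002,0,1,0,0,0,0,-0.002,0,1,0,0,0,0,-0.002,0,1,0,0,0,0,-0.002,0,1])

```text
time: 24.4
eef_pos: [0.5251, -0.1375, 0.0363]
tool_rot: [-1.927, -2.017, -0.435]
ft_force: [1.1, 4.8, 1.1]
gripper_width: 0.0122
finger_force: 59.0
```

drive_tool(deltas=[0,0,0,0,-0.003,0,1,0,0,0,0,-0.003,0,1,0,0,0,0,-0.003,0,1,0,0,0,0,-0.004,0,1,0,0,0,0,-0.005,0,1,0,0,0,0,-0.006,0,1])

```text
time: 25.0
eef_pos: [0.5004, -0.1396, 0.0358]
tool_rot: [-1.928, -2.016, -0.433]
ft_force: [0.3, 0.1, -1.4]
gripper_width: 0.0125
finger_force: 59.0
```

```bash
python3 - <<'E'
from h import *
R0,p0,s=cur(); pa=p0+holder(YAW).apply([-.03,0,.012]); R1=final_rk(0)*FLIP; pb=np.array([.455,-.095,.05])
show(rows(R0,p0,R0,pa,3,1)+rows(R0,pa,R1,pb,7,1)); print(pa)
E
```

```text
[0.0, 0.0, 0.0, 0.0017, -0.01, -0.0036, 1.0, 0.0, 0.0, 0.0, 0.0017, -0.01, -0.0036, 1.0, 0.0, 0.0, 0.0, 0.0017, -0.01, -0.0036, 1.0, -0.0, -0.0632, -0.0, 0.0061, -0.0019, 0.0026, 1.0, -0.0, -0.0632, -0.0, 0.0063, -0.0019, 0.0022, 1.0, -0.0, -0.0632, -0.0, 0.0064, -0.0019, 0.0018, 1.0, -0.0, -0.0632, -0.0, 0.0065, -0.0019, 0.0014, 1.0, -0.0, -0.0632, -0.0, 0.0066, -0.0019, 0.0009, 1.0, -0.0, -0.0632, -0.0, 0.0066, -0.0019, 0.0005, 1.0, -0.0, -0.0632, -0.0, 0.0067, -0.0019, 0.0001, 1.0]
[ 0.47038411 -0.14091862  0.04780403]
```

drive_tool(deltas=[0,0,0,0.0017,-0.01,-0.0036,1,0,0,0,0.0017,-0.01,-0.0036,1,0,0,0,0.0017,-0.01,-0.0036,1,0,-0.0632,0,0.0061,-0.0019,0.0026,1,0,-0.0632,0,0.0063,-0.0019,0.0022,1,0,-0.0632,0,0.0064,-0.0019,0.0018,1,0,-0.0632,0,0.0065,-0.0019,0.0014,1,0,-0.0632,0,0.0066,-0.0019,0.0009,1,0,-0.0632,0,0.0066,-0.0019,0.0005,1,0,-0.0632,0,0.0067,-0.0019,0.0001,1,0,0,0,0,0,0,1])

```text
time: 26.1
eef_pos: [0.4549, -0.093, 0.0504]
tool_rot: [2.167, 2.273, -0.0]
ft_force: [0.3, 0.6, -1.1]
gripper_width: 0.0124
finger_force: 58.9
```

```bash
python3 - <<'E'
from h import *
rep(); R0,p,s=cur(); print(p)
for c in ["side","scene","wrist"]:
  manip.get_image(c)
  for t in ["hex_key","long_end","short_end"]:
    print(c,t,[(np.round(d['location'],4).tolist(),round(d['conf'],2)) for d in manip.pinpoint(c,t)[:1]])
E
```

```text
t 26.1 lift 0.0007 piv [ 0.4508 -0.0071  0.0654] tip F tool [0.6 0.3 1.1] Mtool [ 0.027  0.009 -0.018] T=-Fz*G -0.097 width 0.012404006526768563
[ 0.45488363 -0.09301865  0.05044738]
side hex_key [([0.4515, -0.0065, 0.0611], 0.61)]
side long_end [([0.4587, -0.1409, 0.0631], 0.71)]
side short_end [([0.4972, -0.0063, 0.0651], 0.76)]
scene hex_key [([0.4515, -0.0072, 0.0657], 0.67)]
scene long_end []
scene short_end [([0.5023, -0.0059, 0.0623], 0.91)]
wrist hex_key [([0.4532, -0.0074, 0.0664], 0.94)]
wrist long_end [([0.4562, -0.1431, 0.066], 0.91)]
wrist short_end [([0.4953, -0.0055, 0.0631], 0.79)]
```

drive_tool(deltas=[0,0,0,0,0,0.008,1,0,0,0,0,0,0.008,1,0,0,0,0,0,0.008,1,0,0,0,0,0,0.008,1,0,0,0,0,0,0.006,1,0,0,0,0,0,0.005,1,0,0,0,0,0,0.003,1,0,0,0,0,0,0,1])

```text
time: 27.5
eef_pos: [0.4554, -0.0944, 0.0037]
tool_rot: [-2.17, -2.271, -0.001]
ft_force: [-0.1, -0.1, -0.9]
gripper_width: 0.0121
finger_force: 59.0
```

drive_tool(deltas=[0,0,0,0,0,0,0.6,0,0,0,0,0,0,0.5,0,0,0,0,0,0,0.4,0,0,0,0,0,0,0.3,0,0,0,0,0,0,0.3,0,0,0,0,0,0,0.3,0,0,0,0,0,-0.01,0.3,0,0,0,0,0,-0.03,0.3,0,0,0,0,0,-0.04,0.3,0,0,0,0,0,-0.04,0.3,0,0,0,0,0,0,0.3])

```text
time: 28.6
eef_pos: [0.4599, -0.0959, 0.1316]
tool_rot: [2.163, 2.264, 0.009]
ft_force: [1.1, -1.0, 0.8]
gripper_width: 0.0598
finger_force: 0.0
```

```bash
python3 - <<'E'
from h import *
R0,p,s=cur(); print(s['time'],p,s['gripper_width'],s['ft_force'])
for c in ["wrist","side","scene"]:
  manip.get_image(c)
  for t in ["hex_key","long_end","short_end"]+["copper_roll","black_roll","layout_block"]*(c!="wrist"):
    print(c,t,[(np.round(d['location'],4).tolist(),round(d['conf'],2)) for d in manip.pinpoint(c,t)[:1]])
E
```

```text
28.6 [ 0.45987584 -0.09590539  0.13156718] 0.05983085558385054 [ 1.07915179 -1.02974853  0.83067127]
wrist hex_key [([0.4513, -0.0065, 0.0128], 0.84)]
wrist long_end [([0.456, -0.1427, 0.0105], 0.73)]
wrist short_end [([0.4997, -0.0045, 0.0117], 0.79)]
side hex_key [([0.4553, -0.0113, 0.0089], 0.56)]
side long_end [([0.4572, -0.1398, 0.0071], 0.57)]
side short_end [([0.4972, -0.008, 0.0111], 0.92)]
side copper_roll [([0.4079, 0.1468, 0.0019], 0.97)]
side black_roll [([0.638, -0.2179, 0.0], 0.6)]
side layout_block [([0.4314, -0.2165, 0.0018], 0.73)]
scene hex_key [([0.4542, -0.0079, 0.0114], 0.9)]
scene long_end [([0.4558, -0.1394, 0.0094], 0.61)]
scene short_end [([0.5014, -0.0051, 0.0068], 0.97)]
scene copper_roll [([0.4104, 0.1486, 0.002], 0.85)]
scene black_roll [([0.6408, -0.2205, 0.0001], 0.45)]
scene layout_block [([0.434, -0.2143, -0.0023], 0.81)]
```

drive_tool(deltas=[0,0,0,0,0,0,0.3,0,0,0,0,0,0,0.3,0,0,0,0,0,0,0.3])

```text
time: 29.8
eef_pos: [0.4557, -0.0946, 0.1242]
tool_rot: [-2.171, -2.271, -0.001]
ft_force: [-0.5, -0.7, 0.5]
gripper_width: 0.0596
finger_force: 0.0
```

```bash
python3 -c "
from workcell import manip
print(manip.job_done())"
```

```text
the job is handed in; nothing more can be done
None
```

The job is handed in at about 30 s: the key was flipped, the screw swung to its stop and pulled up to an estimated 1.4 N m (1.3–1.6, worked out from wrist forces; screw angle not checked directly), and the key now lies flat on the bench with the rolls and layout block showing no movement beyond camera accuracy.

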